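Find the heavy side of a gearbox drum and hold it down

ROBOT

A 6-joint arm with a two-finger parallel gripper is mounted at the origin on the work surface. World frame = base frame: x ahead of the robot, y to its left, z up, the work surface at z = 0. Lengths are in m, angles in rad, forces in N, time in s.
With the tool pointing down it reaches from about 0.35 to 0.975 m from the base axis. Payload 4.9 kg.
Tool frame: the origin (TCP) lies at the very end of the fingers, on their centre line; the grasp point (between the pads) lies 19 mm behind it (manip.grip_depth is the distance from the TCP to the grasp point, in m); z points along the fingers, x is the direction in which the jaws open and shut, and the axes are right-handed (so a half turn about z gives the same grasp; the last joint's range is limited). The gripper opens to 85 mm and grips with 20 to 120 N. Pads are 22 mm wide; open, the fingers measure 114 mm over their backs; the gripper's body (76 mm by 85 mm) begins 54 mm behind the grasp point. The pads swing forward as they close: fully open they stand 13 mm farther back than shut.
Start: joints at [1.02, 0.053, 1.613, -0, 1.476, -0.119], TCP at [0.262, 0.568, 0.231] pointing down, gripper open.
Joint ranges: [-3.01, 3.01], [-1.01, 2.22], [0.06, 2.58], [-1.02, 4.17], [0.09, 2.62], [-3.14, 3.14]. Speed limits (rad/s): [2.57, 2.57, 3.14, 3.14, 3.14, 3.14].

INTERFACE

Orientations are given as a unit quaternion [w, x, y, z].
In Python, from plant import manip gives the robot as it stands. The module is installed in compiled form; this text tells all that it offers.
- The arm moves only by the shell command python3 -m crank 'ROWS' [OPENING]. ROWS is JSON, a list of rows, each a list of 4 numbers: the shift along the tool's x, y, z in cm, then the turn about the tool's z in units of 6 degrees (1.0 is 6 degrees). A call has 1 to 10 rows; each row shifts and turns the commanded pose from where the row before left it, along the tool's axes as they then stand; what a row does not reach is not made up. A row lasts 1/12 s, in which the tool goes at most 41.7 mm and 7.16 degrees, less where a joint would pass 70% of its speed; a pose out of reach is approached as far as the arm can. A call with a gripper value outside its range is refused whole. OPENING is the opening, from 0 (shut) to 1 (fully open), set as the call begins (- or left out, the last holds). The fingers move at their own pace and stop on an object; the grip force is fixed at half the most. Time passes only in rows, so rows that do not move let the fingers close. It gives the time, the measured TCP pose, the force and the opening at its end, in the units of the state.
- manip.state(): the state, without advancing time (a new reading comes with each control period).
- manip.grab_frame(name): name is "scene" or "top"; returns a dict with "img" (400x640x3 uint8, red, green, blue), "intrinsics" (3x3 intrinsics, pixels), "D" ([k1, k2, p1, p2, k3] as OpenCV has them; the pictures are not rectified), "position" and "orientation" of the camera in the world. Camera axes: x right, y up, looking along -z (the intrinsics and any distortion apply to the point x, -y, -z); pixel columns grow to the right and rows downward; lengths in m; the calibration is good to about 2 mm. A picture is of the moment at which its call begins. There is no depth.
- manip.job_done(): hands the job in, once; it reports no verdict.
The state is a dict: "time": time; "joint_pos": joint angles; "joint_vel": joint speeds; "joint_efforts": joint torques, N m; "tool_pos": TCP position; "tool_rot": TCP orientation; "contact_force": force on the tool from outside, world axes, zero at the start; "ft_torque": the same for the moment, N m; "gripper_width": opening from 0.0 (shut) to 1.0 (fully open).
Only numpy, scipy, OpenCV 4.12 (cv2) and the standard library are available. Lean on these libraries where they do the work, as an engineer would, in place of code of your own. Each camera call takes 0.05 s, during which the arm holds its last target.

TASK

Slide the carriage of the balancing stand along its bed, drum side first, fully home against the two stop blocks. Then turn the drum by its crank handle through a full turn, feel where its hidden heavy side lies (the bearing drags too much for it to swing round by itself), and bring the heavy side straight down over the marking pin. Finish while still holding the crank handle there; leave the other things on the bench where they are.

Things in the scene. Friction and masses are not known exactly. Their poses are not given: they have to be found in the camera images.
- carriage (a joint): Position (m) of the stand's carriage on its bed: 0 at the free end, 0.140 fully home against the stop blocks. It stays where left; sliding takes about 5 N. Its one upright post (46 mm wide, 24 mm thick along the bed) carries a level axle parallel to the bed: closed steel drum on the stop-block side of the post, crank on the other. Turning the crank does not push the carriage along.
- rotor (a joint): Angle (rad) of crank and drum, which turn as one without end stops: 0 with the crank handle straight above the axle, growing as the handle goes from the top towards +x of crank_centre (pi/2: level on that side). The bearing drags with a constant 0.27 N m, so it stays where left: at the handle, turning takes 5.5 N on average. At rest the drag can hide part of the force: compare both ways of turning, or feel while moving.
- drum_centre (a point): Centre of the closed steel drum (130 mm across, 42 mm wide), on the axle; turns with the drum. A mass is fixed inside, in a direction relative to the crank that differs every time and cannot be seen (this point does not show it). Gravity torque at most 0.17 to 0.24 N m, none with it straight down or up: 4 to 5 N more at the handle as the heavy side rises, as much less as it sinks. The crank is balanced.
- crank_grip (a point): Where to grip: centre line of the crank handle, a black sleeve 18 mm thick, 88 mm long, free to spin on its pin, with a 25 mm collar at its end. 56 mm from the crank bar's outer face, 34 mm from the free end. The handle is level, parallel to the bed, points away from the stop blocks and is within 45 degrees of the top at the start. Own y axis along the handle (towards the bar); x and z spin with the sleeve.
- crank_centre (a point): Point on the axle line, 145 mm above the bench, that the handle circles round; slides with the carriage, does not turn. +y: level along the bed towards the stop blocks (the way home); +x level across the bed; +z up. crank_grip = this + 50 mm x (sin a in x, cos a in z), a = joint rotor. The crank bar (24 x 128 mm, turning about its middle) has its outer face 56 mm along +y.
- bed: Fixed bed of the stand: grey plate 130 x 400 mm, two steel rails along its y axis, rail top 28 mm above the bench; origin on the bench. +y towards the two stop blocks (46 mm tall, standing 90 to 106 mm along +y). A pointed marking pin, 71 mm tall, stands at 120 mm along +y, under the drum when home. (Other loose things stand more than 0.8 m out: an oil can, a bin, an impact wrench.)
- bearing_a: loose steel bearing ring lying flat, 80 mm outside, 20 mm tall, on the robot's side of the stand; origin at its underside; to be left alone.
- bearing_b: loose steel bearing ring lying flat, 66 mm outside, 18 mm tall, on the far side of the stand; origin at its underside; to be left alone.
- oil_seal: loose flat black rubber ring, 84 mm outside, 10 mm tall, on the far side of the stand; origin at its underside; to be left alone.
- spanner: loose spanner lying flat, 190 mm long; origin at its underside; to be left alone.
- driver: loose screwdriver lying flat, 200 mm long; origin at its underside; to be left alone.

How it is judged:
On the way, in this order (a step that is already met when the one before it is completed fails the run):
1. the carriage is slid fully home against the stop blocks (value of joint carriage above 0.133 m), for 0.2 s.
2. then the crank is turned so that its handle goes through the bottom of its circle (z of crank_grip in the frame of crank_centre below -0.03 m), for 0.1 s.
3. and on, until the handle has come over the top again (full turn) (z of crank_grip in the frame of crank_centre above 0.03 m), for 0.1 s.
At the end, for the whole second after the job is handed in: The carriage is home (within 7 mm of its stop), the drum's heavy side points down within 17 degrees (0.3 rad), the drum is at rest, and the fingers still hold the crank (contact force over 2 N) (value of joint carriage above 0.133 m and angle between heavy's own z axis and vertical below 0.3 rad and velocity of joint rotor between -0.1 and 0.1 rad/s and contact force between the fingers and rotor above 2 N); the arm keeps its last pose, push and grip.
It fails at once if another thing on the bench is moved by more than 40 mm (distance of any of bearing_a, bearing_b, oil_seal, spanner, driver, oilcan, parts_bin, impact from where it was at the start of the episode above 0.04 m).
It also fails if it takes over 70 s, if anything falls off the work surface, if the arm or the gripper's body presses on something with over 40 N, if the wrist force passes 120 N, or if a joint passes its speed limit or range.

## Working session

There is one attempt and no reset: what is moved stays moved. The work goes in short steps, Python scripts to look and compute and a shell command to move; the robot and the scene stay as the last step left them, time stands still between calls to the robot, and variables do not carry over. Pictures are saved under pics/ and viewed, and the job is handed in when it is done.

```bash
mkdir -p pics; ls; python3 - <<'E'
from plant import manip
import cv2
for n in ("scene","top"):
    f=manip.grab_frame(n)
    cv2.imwrite(f"pics/{n}0.png",f["img"][:,:,::-1])
    print(n,{k:(v if k!="img" else 0) for k,v in f.items()})
print(manip.state(), manip.grip_depth)
E
```

```text
pics
scene {'img': 0, 'intrinsics': array([[374.13688638,   0.        , 318.75596407],
       [  0.        , 374.13688638, 201.84313707],
       [  0.        ,   0.        ,   1.        ]]), 'D': array([-0.03057194,  0.        ,  0.        ,  0.        ,  0.        ]), 'position': array([1.35388299, 0.02286059, 0.80751472]), 'orientation': array([0.62983709, 0.29887138, 0.30371762, 0.64941261])}
top {'img': 0, 'intrinsics': array([[422.66869395,   0.        , 308.66678763],
       [  0.        , 422.66869395, 201.57721197],
       [  0.        ,   0.        ,   1.        ]]), 'D': array([0.03127975, 0.        , 0.        , 0.        , 0.        ]), 'position': array([ 0.44602027, -0.01931685,  1.39351947]), 'orientation': array([ 0.70864178,  0.04173069, -0.02788983, -0.70378088])}
{'time': 0.1, 'joint_pos': array([ 1.02001611e+00,  5.32915778e-02,  1.61416180e+00,  9.70625926e-09,
        1.47598334e+00, -1.19014537e-01]), 'joint_vel': array([-0.00051472, -0.00370291, -0.00416897, -0.00217771,  0.00063645,
        0.00069501]), 'joint_efforts': array([ 8.21790927e-04, -3.94903457e+01, -3.71363318e+01,  3.13789349e-05,
        3.91094713e-03,  3.11118708e-05]), 'tool_pos': array([0.26125912, 0.56715761, 0.23018244]), 'tool_rot': array([ 4.01463302e-04,  8.42162064e-01,  5.39223708e-01, -8.30041754e-04]), 'contact_force': array([0.3229292 , 0.62073864, 0.15143088]), 'ft_torque': array([-0.01940509,  0.00588275, -0.00610204]), 'gripper_width': 0.9991196589003005} 0.0187
```

View pics/scene0.png

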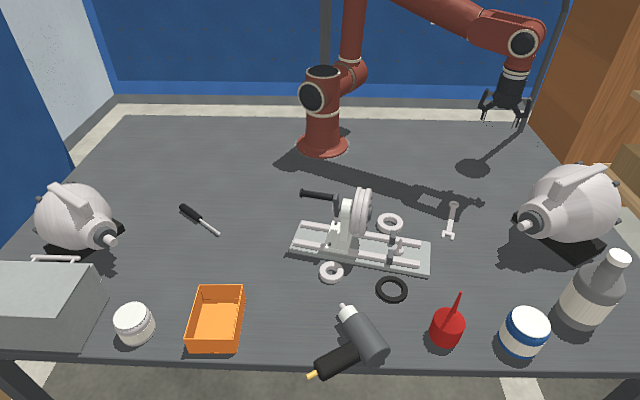

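View pics/top0.png

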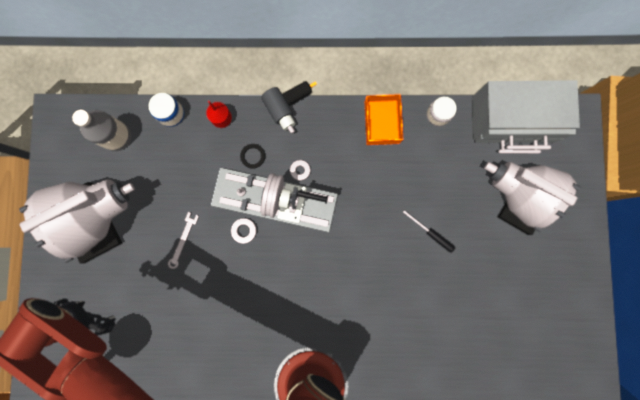

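```bash
cat > h.py <<'E'
import numpy as np, cv2
from scipy.spatial.transform import Rotation as R
def cam(f):
    q=f["orientation"]; return R.from_quat([q[1],q[2],q[3],q[0]]).as_matrix(), np.array(f["position"])
def ray(f,px):
    M,p=cam(f)
    u=cv2.undistortPoints(np.array([[px]],float),f["intrinsics"],f["D"])[0,0]
    return p, M@np.array([u[0],-u[1],-1])
def atz(f,px,z):
    p,d=ray(f,px); return p+d*(z-p[2])/d[2]
def proj(f,P):
    M,p=cam(f); c=(np.atleast_2d(P)-p)@M; c=c*[1,-1,-1]
    return cv2.projectPoints(c,np.zeros(3),np.zeros(3),f["intrinsics"],f["D"])[0][:,0]
def crop(f,x0,x1,y0,y1,s,name):
    cv2.imwrite(name,cv2.resize(f["img"][y0:y1,x0:x1,::-1],None,fx=s,fy=s,interpolation=cv2.INTER_CUBIC))
E
python3 - <<'E'
from h import *; from plant import manip
f=manip.grab_frame("top"); crop(f,200,350,140,240,5,"pics/t1.png")
f=manip.grab_frame("scene"); crop(f,280,440,175,295,5,"pics/s1.png")
E
```

```text
(no output)
```

View pics/t1.png

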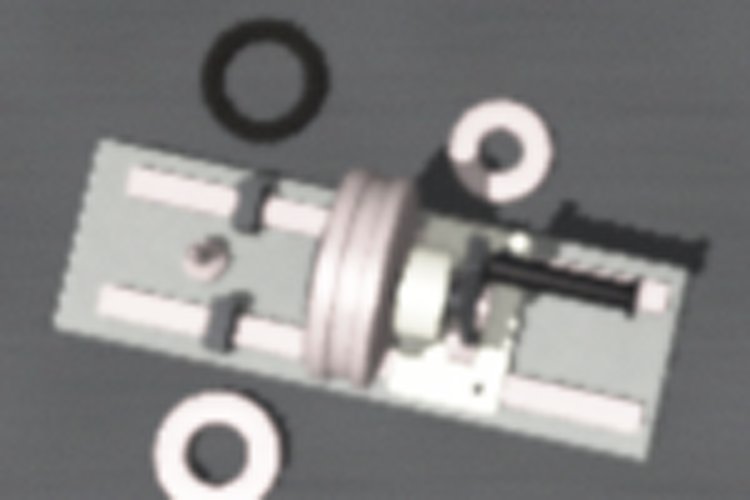

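View pics/s1.png

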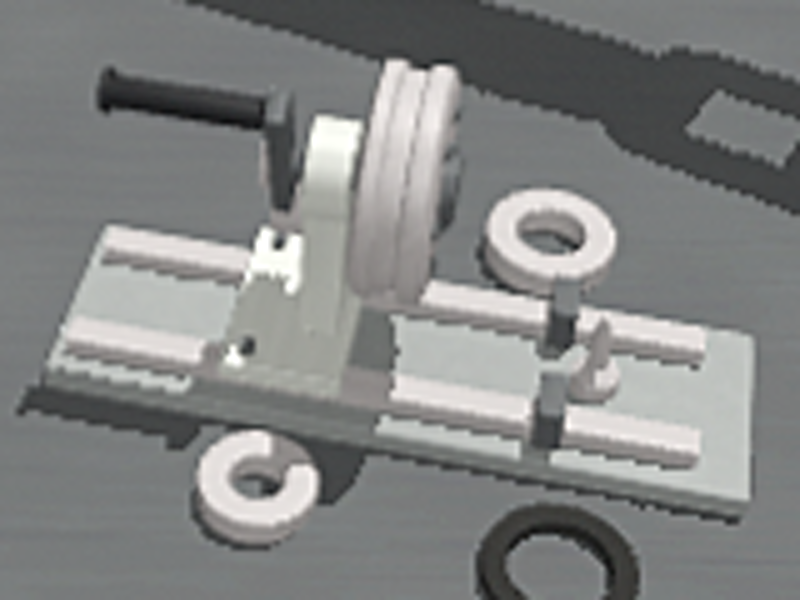

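```bash
cat > m.py <<'E'
from h import *; from plant import manip
from scipy.optimize import least_squares
ft=manip.grab_frame("top"); fs=manip.grab_frame("scene")
T=lambda x,y:(200+x/5,140+y/5); S=lambda x,y:(280+x/5,175+y/5)
cs=[T(102,140),T(55,327),T(648,458),T(690,268)]
loc=np.array([[65,200],[-65,200],[-65,-200],[65,-200]])/1e3
sc=[(S(755,337),0),(S(745,500),None),(S(47,385),None),(S(110,228),None)]
sloc=[[-65,200],[65,200],[65,-200],[-65,-200]]
def w(p,l,z):
    c,s=np.cos(p[2]),np.sin(p[2]); l=np.atleast_2d(l)
    return np.c_[p[0]+c*l[:,0]-s*l[:,1], p[1]+s*l[:,0]+c*l[:,1], np.full(len(l),z)]
def res(p):
    return np.r_[(proj(ft,w(p,loc,p[3]))-cs).ravel(),(proj(fs,w(p,np.array(sloc)/1e3,p[3]))-[a[0] for a in sc]).ravel()]
r=least_squares(res,[.5,.1,-.2,.012]); print("bed",r.x,r.fun.round(1))
p=r.x
# pin check (120 mm, base ~)
print("pin tip",proj(ft,w(p,[[0,.12]],.071)),T(207,250),proj(fs,w(p,[[0,.12]],.071)),S(600,322))
# handle: crank_centre at bed-local (0,yc,.145); bar end of handle y=yc+56, free end y=yc-34(with collar)
def hp(q,y): 
    yc,a,xc=q
    return w(p,[[xc+.05*np.sin(a),yc+y]],.145+.05*np.cos(a))
def res2(q):
    return np.r_[(proj(ft,hp(q,-.034))-T(634,292)).ravel(),(proj(ft,hp(q,.056))-T(487,266)).ravel(),
      (proj(fs,hp(q,-.034))-S(104,90)).ravel(),(proj(fs,hp(q,.056))-S(272,112)).ravel(), (q[2])/.001]
r2=least_squares(res2,[-.1,0.2,0]); print("crank y,a,x",r2.x,r2.fun.round(1))
q=r2.x
print("centre",w(p,[[q[2],q[0]]],.145),"grip",hp(q,0))
for n,f,l in(("a",ft,T(218,453)),("b",ft,T(500,150)),("seal",ft,T(265,80))): print(n,atz(f,l,.02))
E
python3 m.py
```

```text
bed [ 0.58871917  0.12593513 -0.20814128  0.00837131] [-1.5 -0.1 -1.4  0.5 -1.4  0.3 -1.5 -0.4 -1.5  0.4 -0.1  1.2 -1.6 -1.5
 -2.   0.4]
pin tip [[234.05077634 189.52754457]] (241.4, 190.0) [[404.19554705 238.42103508]] (400.0, 239.4)
crank y,a,x [-1.37320247e-01  3.87073905e-01  1.77908044e-05] [-0.5  0.8 -1.8 -0.6 -0.8 -0.3 -1.3  0.5  0. ]
centre [[ 0.56036049 -0.00842496  0.145     ]] grip [[ 0.57882715 -0.01232512  0.19130088]]
a [0.48561525 0.21894951 0.02      ]
b [0.68593268 0.03748323 0.02      ]
seal [0.73202677 0.193432   0.02      ]
```

```bash
cat > st.py <<'E'
from h import *; from plant import manip
YAW=-0.208
ex=np.array([np.cos(YAW),np.sin(YAW),0]); ey=np.array([-np.sin(YAW),np.cos(YAW),0])
def tool():
    s=manip.state(); q=s["tool_rot"]; M=R.from_quat([q[1],q[2],q[3],q[0]]).as_matrix()
    return s,M
def go(target,yaw=True):
    s,M=tool(); g=s["tool_pos"]+M[:,2]*manip.grip_depth
    # turn required about tool z so that tool x || +-ex
    a=np.arctan2(ex@M[:,1],ex@M[:,0]); a=(a+np.pi/2)%np.pi-np.pi/2
    print("tool shift cm (pre-turn axes)",(M.T@(target-(s["tool_pos"]-M[:,2]*manip.grip_depth))*100).round(2),"turn units",round(np.degrees(a)/6,2),"j6",s["joint_pos"][5].round(2),"tool axes x",M[:,0].round(3))
E
python3 - <<'E'
from st import *
g=np.array([0.5788,-0.0123,0.1913])
go(g+[0,0,.09]); go(g)
E
```

```text
tool shift cm (pre-turn axes) [-39.38  53.09  -3.15] turn units 12.86 j6 -0.12 tool axes x [ 0.419  0.908 -0.001]
tool shift cm (pre-turn axes) [-39.37  53.09   5.85] turn units 12.86 j6 -0.12 tool axes x [ 0.419  0.908 -0.001]
```

```bash
python3 -m crank '[[0,0,-4,0],[0,0,-4,0],[-2.4,3.2,0,0],[-2.4,3.2,0,0],[-2.4,3.2,0,0],[-2.4,3.2,0,0],[-2.4,3.2,0,0],[-2.4,3.2,0,0],[-2.4,3.2,0,0],[-2.4,3.2,0,0]]' 1
python3 -m crank '[[-2.4,3.2,0,0],[-2.4,3.2,0,0],[-2.4,3.2,0,0],[-2.4,3.2,0,0],[-2.4,3.2,0,0],[-2.4,3.2,0,0],[-2.4,3.2,0,0],[-2.4,3.2,0,0],[0,0,0,1],[0,0,0,1]]'
python3 -m crank '[[0,0,0,1],[0,0,0,1],[0,0,0,1],[0,0,0,1],[0,0,0,1],[0,0,0,1],[0,0,0,1],[0,0,0,1],[0,0,0,1],[0,0,0,1]]'
python3 - <<'E'
from st import *
g=np.array([0.5788,-0.0123,0.1913])
go(g+[0,0,.08]); go(g)
f=manip.grab_frame("top"); crop(f,200,350,140,240,5,"pics/t2.png")
f=manip.grab_frame("scene"); crop(f,280,440,115,235,5,"pics/s2.png")
E
```

```text
time: 1.13
tool_pos: [0.4141, 0.2844, 0.3115]
tool_rot: [0.0, 0.842, 0.539, 0.0]
contact_force: [1.0, 0.8, 1.0]
gripper_width: 1.001
time: 1.97
tool_pos: [0.5664, 0.0022, 0.3107]
tool_rot: [-0.0, 0.896, 0.444, -0.0]
contact_force: [-0.2, -0.6, 0.0]
gripper_width: 1.002
time: 2.8
tool_pos: [0.5658, 0.0046, 0.3112]
tool_rot: [-0.0, 0.998, -0.061, -0.0]
contact_force: [0.1, -0.0, 0.0]
gripper_width: 0.999
tool shift cm (pre-turn axes) [1.5  1.52 5.86] turn units 0.81 j6 -0.0 tool axes x [ 0.992 -0.123 -0.   ]
tool shift cm (pre-turn axes) [ 1.5   1.52 13.86] turn units 0.81 j6 -0.0 tool axes x [ 0.992 -0.123 -0.   ]
```

```bash
python3 -m crank '[[1.5,1.5,2,0.8],[0,0,3.8,0],[0,0,0,0]]'
python3 - <<'E'
from st import *
g=np.array([0.5788,-0.0123,0.1913])
go(g)
f=manip.grab_frame("scene"); crop(f,280,440,115,235,5,"pics/s2.png")
E
```

```text
time: 3.15
tool_pos: [0.5754, -0.012, 0.2451]
tool_rot: [-0.0, 0.995, -0.1, -0.007]
contact_force: [-1.2, 0.1, -3.2]
gripper_width: 0.999
tool shift cm (pre-turn axes) [ 0.41 -0.04  7.24] turn units 0.08 j6 0.05 tool axes x [ 0.98  -0.198 -0.013]
```

View pics/s2.png

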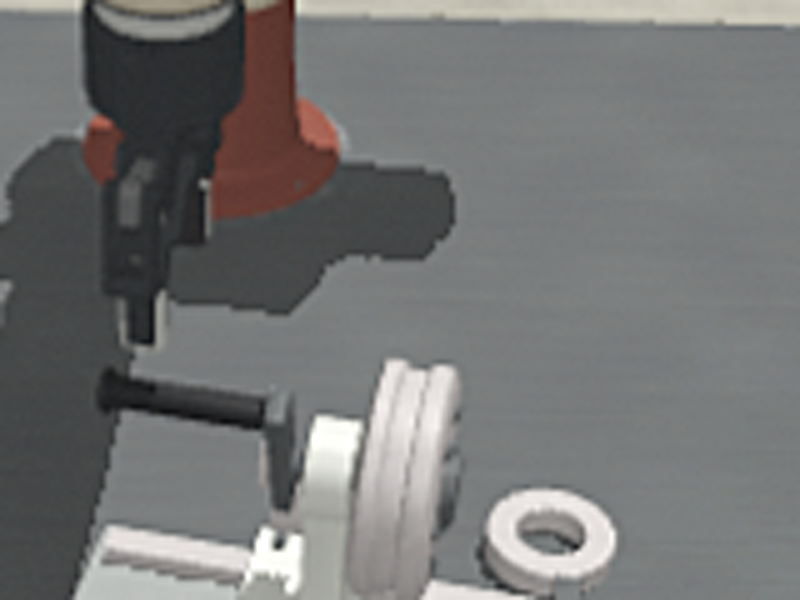

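```bash
python3 -m crank '[[0.4,0,3,0],[0,0,3,0],[0,0,1.2,0],[0,0,0,0],[0,0,0,0]]'
python3 - <<'E'
from st import *
g=np.array([0.5788,-0.0123,0.1913])
go(g)
f=manip.grab_frame("scene"); crop(f,280,440,115,235,5,"pics/s3.png")
f=manip.grab_frame("top"); crop(f,200,350,140,240,5,"pics/t3.png")
E
```

```text
time: 3.62
tool_pos: [0.5832, -0.0127, 0.1825]
tool_rot: [0.0, 0.995, -0.1, 0.0]
contact_force: [0.5, -0.3, 0.4]
gripper_width: 1.0
tool shift cm (pre-turn axes) [-0.44  0.05  0.99] turn units 0.07 j6 0.05 tool axes x [ 0.98  -0.199  0.001]
```

View pics/s3.png

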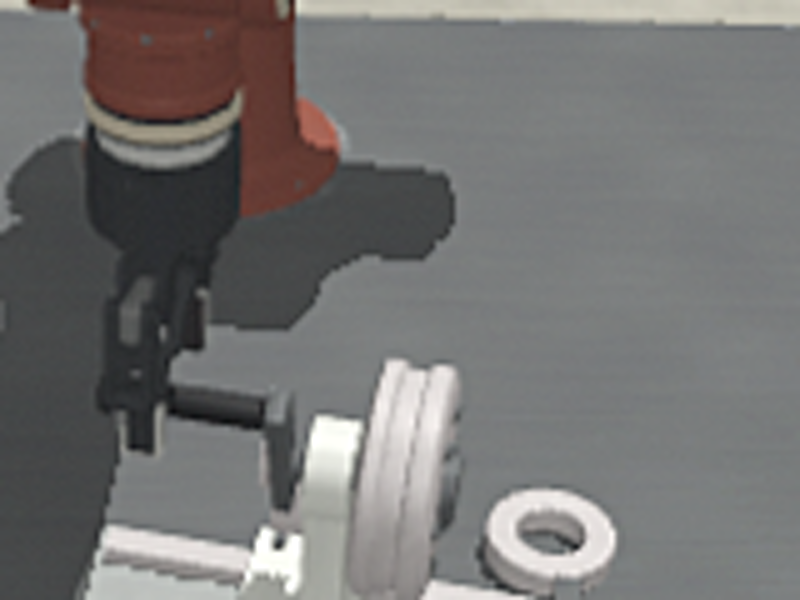

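View pics/t3.png

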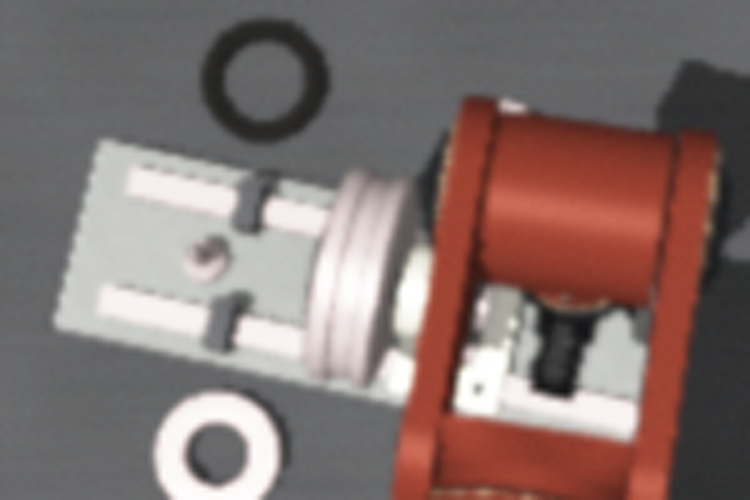

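```bash
python3 -m crank '[[-0.4,0,1,0],[0,0,0,0]]'; python3 -m crank '[[0,0,0,0],[0,0,0,0],[0,0,0,0],[0,0,0,0],[0,0,0,0],[0,0,0,0],[0,0,0,0],[0,0,0,0]]' 0
python3 - <<'E'
from st import *
print(manip.state()["ft_torque"])
f=manip.grab_frame("scene"); crop(f,280,440,115,235,5,"pics/s4.png")
E
```

```text
time: 3.88
tool_pos: [0.5786, -0.0119, 0.1713]
tool_rot: [-0.0, 0.995, -0.1, -0.0]
contact_force: [-1.3, 0.4, -1.7]
gripper_width: 0.998
time: 4.55
tool_pos: [0.5792, -0.0121, 0.1716]
tool_rot: [0.0, 0.995, -0.101, 0.0]
contact_force: [0.1, -0.5, 1.1]
gripper_width: 0.19
[-0.00178687  0.01449009 -0.11404304]
```

View pics/s4.png

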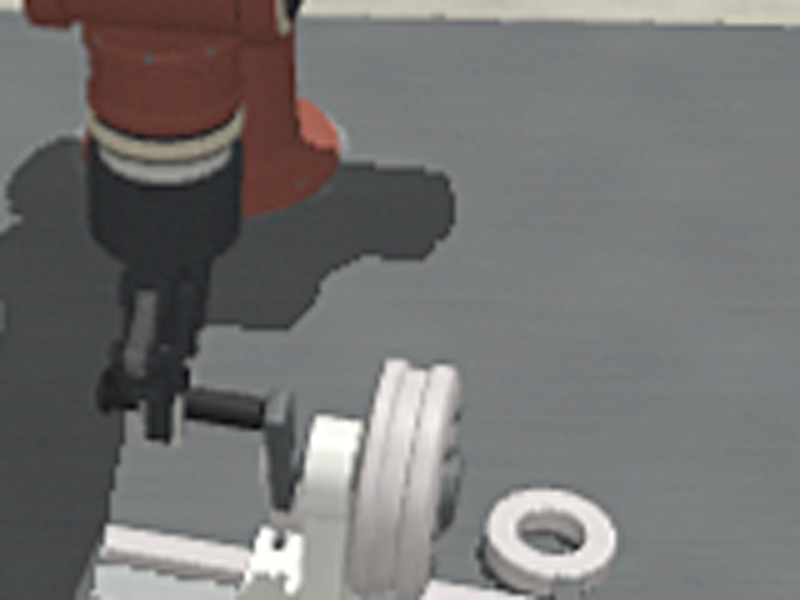

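```bash
python3 -m crank '[[0,-0.5,0,0],[0,-1,0,0],[0,-1,0,0],[0,-1,0,0],[0,-1,0,0],[0,-1,0,0],[0,-1,0,0],[0,-1,0,0]]'
python3 - <<'E'
from st import *
s,M=tool(); d=s["tool_pos"]-[0.5792,-0.0121,0.1716]; print(d@ex,d@ey,s["contact_force"]@ex,s["contact_force"]@ey)
E
```

```text
time: 5.27
tool_pos: [0.5949, 0.0605, 0.1716]
tool_rot: [0.001, 0.995, -0.101, 0.001]
contact_force: [3.3, -5.5, -0.2]
gripper_width: 0.191
0.00036941904949681264 0.07427911834112215 4.334487798409839 -4.750890717918855
```

```bash
python3 -m crank '[[0,-0.6,0,0],[0,-0.6,0,0],[0,-0.6,0,0],[0,-0.6,0,0],[0,-0.6,0,0]]'
python3 -m crank '[[0,-0.5,0,0],[0,-0.3,0,0],[0,-0.3,0,0],[0,-0.3,0,0]]'
python3 - <<'E'
from st import *
s,M=tool(); d=s["tool_pos"]-[0.5792,-0.0121,0.1716]; print(d@ex,d@ey,s["contact_force"]@ex,s["contact_force"]@ey)
f=manip.grab_frame("scene"); crop(f,280,440,175,295,5,"pics/s5.png")
E
```

```text
time: 5.68
tool_pos: [0.6012, 0.0898, 0.1716]
tool_rot: [0.001, 0.995, -0.101, 0.002]
contact_force: [4.3, -5.7, -0.5]
gripper_width: 0.193
time: 6.02
tool_pos: [0.6022, 0.094, 0.1716]
tool_rot: [0.012, 0.995, -0.102, -0.001]
contact_force: [-7.8, -42.5, 6.6]
gripper_width: 0.19
0.0005641217905437383 0.10851624998050494 1.1582963315333494 -43.161856369460985
```

View pics/s5.png

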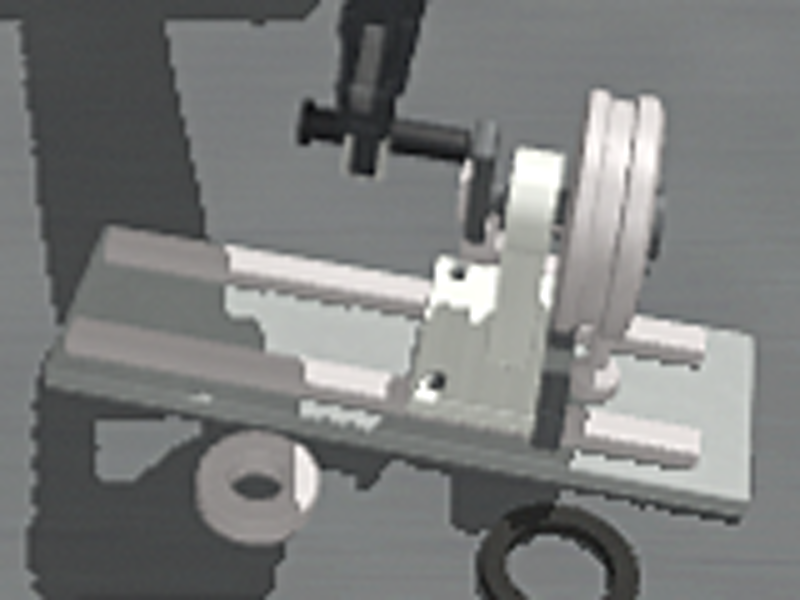

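```bash
python3 -m crank '[[0,0.4,0,0],[0,0.4,0,0],[0,0,0,0]]'
cat > lg.py <<'E'
from st import *
import json,sys
s,M=tool()
g=s["tool_pos"]-M[:,2]*manip.grip_depth
try: L=json.load(open("log.json"))
except Exception: L=[]
F=s["contact_force"]
L.append([float(v) for v in (s["time"],g@ex,g@ey,g[2],F@ex,F@ey,F[2])]); json.dump(L,open("log.json","w"))
A=np.array(L)
uc=np.array([0.56036049,-0.00842496,0])@ex
try: uc,zc,r=json.load(open("c.json"))
except Exception: zc,r=.145,.05
a=np.arctan2(A[-1,1]-uc,A[-1,3]-zc)
t=np.array([np.cos(a),-np.sin(a)]); n=np.array([np.sin(a),np.cos(a)])
f=A[-1,[4,6]]
print(f"a={np.degrees(a):.1f} r={np.hypot(A[-1,1]-uc,A[-1,3]-zc)*1e3:.1f} y={A[-1,2]:.4f} Ftan={f@t:.1f} Frad={f@n:.1f} Fy={A[-1,5]:.1f}  tilt={np.degrees(np.arccos(-M[2,2])):.1f}")
E
rm -f log.json; python3 lg.py
python3 -c "
import numpy as np
for a in range(23,400,5):
  b=np.radians(a+5);c=np.radians(a);print(a,'[%.2f,0,%.2f,0]'%(5*(np.sin(b)-np.sin(c)),5*(np.cos(c)-np.cos(b))))"
```

```text
time: 6.32
tool_pos: [0.6021, 0.0937, 0.1716]
tool_rot: [0.002, 0.995, -0.102, 0.001]
contact_force: [2.8, -9.5, -0.3]
gripper_width: 0.189
a=23.4 r=49.4 y=0.2161 Ftan=4.4 Frad=1.6 Fy=-8.7  tilt=0.3
23 [0.39,0,0.19,0]
28 [0.38,0,0.22,0]
33 [0.36,0,0.25,0]
38 [0.33,0,0.28,0]
43 [0.31,0,0.31,0]
48 [0.28,0,0.34,0]
53 [0.25,0,0.36,0]
58 [0.21,0,0.38,0]
63 [0.18,0,0.40,0]
68 [0.15,0,0.41,0]
73 [0.11,0,0.42,0]
78 [0.07,0,0.43,0]
83 [0.03,0,0.43,0]
88 [-0.00,0,0.44,0]
93 [-0.04,0,0.43,0]
98 [-0.08,0,0.43,0]
103 [-0.12,0,0.42,0]
108 [-0.15,0,0.41,0]
113 [-0.19,0,0.39,0]
118 [-0.22,0,0.38,0]
123 [-0.25,0,0.36,0]
128 [-0.28,0,0.33,0]
133 [-0.31,0,0.31,0]
138 [-0.34,0,0.28,0]
143 [-0.36,0,0.25,0]
148 [-0.38,0,0.21,0]
153 [-0.40,0,0.18,0]
158 [-0.41,0,0.15,0]
163 [-0.42,0,0.11,0]
168 [-0.43,0,0.07,0]
173 [-0.43,0,0.03,0]
178 [-0.44,0,-0.00,0]
183 [-0.43,0,-0.04,0]
188 [-0.43,0,-0.08,0]
193 [-0.42,0,-0.12,0]
198 [-0.41,0,-0.15,0]
203 [-0.39,0,-0.19,0]
208 [-0.38,0,-0.22,0]
213 [-0.36,0,-0.25,0]
218 [-0.33,0,-0.28,0]
223 [-0.31,0,-0.31,0]
228 [-0.28,0,-0.34,0]
233 [-0.25,0,-0.36,0]
238 [-0.21,0,-0.38,0]
243 [-0.18,0,-0.40,0]
248 [-0.15,0,-0.41,0]
253 [-0.11,0,-0.42,0]
258 [-0.07,0,-0.43,0]
263 [-0.03,0,-0.43,0]
268 [0.00,0,-0.44,0]
273 [0.04,0,-0.43,0]
278 [0.08,0,-0.43,0]
283 [0.12,0,-0.42,0]
288 [0.15,0,-0.41,0]
293 [0.19,0,-0.39,0]
298 [0.22,0,-0.38,0]
303 [0.25,0,-0.36,0]
308 [0.28,0,-0.33,0]
313 [0.31,0,-0.31,0]
318 [0.34,0,-0.28,0]
323 [0.36,0,-0.25,0]
328 [0.38,0,-0.21,0]
333 [0.40,0,-0.18,0]
338 [0.41,0,-0.15,0]
343 [0.42,0,-0.11,0]
348 [0.43,0,-0.07,0]
353 [0.43,0,-0.03,0]
358 [0.44,0,0.00,0]
363 [0.43,0,0.04,0]
368 [0.43,0,0.08,0]
373 [0.42,0,0.12,0]
378 [0.41,0,0.15,0]
383 [0.39,0,0.19,0]
388 [0.38,0,0.22,0]
393 [0.36,0,0.25,0]
398 [0.33,0,0.28,0]
```

```bash
python3 -m crank '[[0.39,0,0.19,0],[0.38,0,0.22,0],[0.36,0,0.25,0],[0.33,0,0.28,0]]'|tail -2; python3 lg.py; python3 -m crank '[[0.31,0,0.31,0],[0.28,0,0.34,0],[0.25,0,0.36,0],[0.21,0,0.38,0]]'|tail -2; python3 lg.py
```

```text
contact_force: [-1.3, -10.6, 3.6]
gripper_width: 0.19
a=42.9 r=49.8 y=0.2161 Ftan=-1.8 Frad=3.3 Fy=-10.6  tilt=0.4
contact_force: [-1.5, -11.0, 4.5]
gripper_width: 0.191
a=63.0 r=50.3 y=0.2160 Ftan=-3.6 Frad=2.8 Fy=-11.1  tilt=0.4
```

```bash
python3 -m crank '[[0.18,0,0.4,0],[0.15,0,0.41,0],[0.11,0,0.42,0]]'|tail -1; python3 lg.py; python3 -m crank '[[0.07,0,0.43,0],[0.03,0,0.43,0],[0,0,0.44,0]]'|tail -1; python3 lg.py; python3 -m crank '[[-0.04,0,0.43,0],[-0.08,0,0.43,0],[-0.12,0,0.42,0]]'|tail -1; python3 lg.py;  python3 -m crank '[[-0.15,0,0.41,0],[-0.19,0,0.39,0],[-0.22,0,0.38,0]]'|tail -1; python3 lg.py
```

```text
gripper_width: 0.189
a=77.8 r=50.6 y=0.2160 Ftan=-5.1 Frad=2.6 Fy=-11.4  tilt=0.4
gripper_width: 0.19
a=92.1 r=50.9 y=0.2160 Ftan=-6.3 Frad=1.7 Fy=-10.9  tilt=0.4
gripper_width: 0.192
a=106.3 r=51.1 y=0.2160 Ftan=-5.7 Frad=2.6 Fy=-11.7  tilt=0.5
gripper_width: 0.19
a=120.2 r=51.2 y=0.2160 Ftan=-8.5 Frad=2.2 Fy=-12.2  tilt=0.6
```

```bash
python3 -m crank '[[-0.25,0,0.36,0],[-0.28,0,0.33,0],[-0.31,0,0.31,0]]'|tail -1; python3 lg.py; python3 -m crank '[[-0.34,0,0.28,0],[-0.36,0,0.25,0],[-0.38,0,0.21,0]]'|tail -1; python3 lg.py; python3 -m crank '[[-0.4,0,0.18,0],[-0.41,0,0.15,0],[-0.42,0,0.11,0]]'|tail -1; python3 lg.py;  python3 -m crank '[[-0.43,0,0.07,0],[-0.43,0,0.03,0],[-0.44,0,0,0]]'|tail -1; python3 lg.py
python3 - <<'E'
from h import *; from plant import manip
f=manip.grab_frame("scene"); crop(f,280,440,155,275,5,"pics/s6.png")
E
```

```text
gripper_width: 0.192
a=134.2 r=51.2 y=0.2160 Ftan=-7.9 Frad=5.6 Fy=-11.5  tilt=0.7
gripper_width: 0.188
a=149.4 r=51.0 y=0.2161 Ftan=-9.1 Frad=9.3 Fy=-10.4  tilt=0.7
gripper_width: 0.193
a=165.7 r=51.0 y=0.2161 Ftan=-9.9 Frad=7.1 Fy=-8.8  tilt=0.5
gripper_width: 0.192
a=-178.6 r=50.9 y=0.2162 Ftan=-9.7 Frad=3.4 Fy=-8.9  tilt=0.4
```

View pics/s6.png

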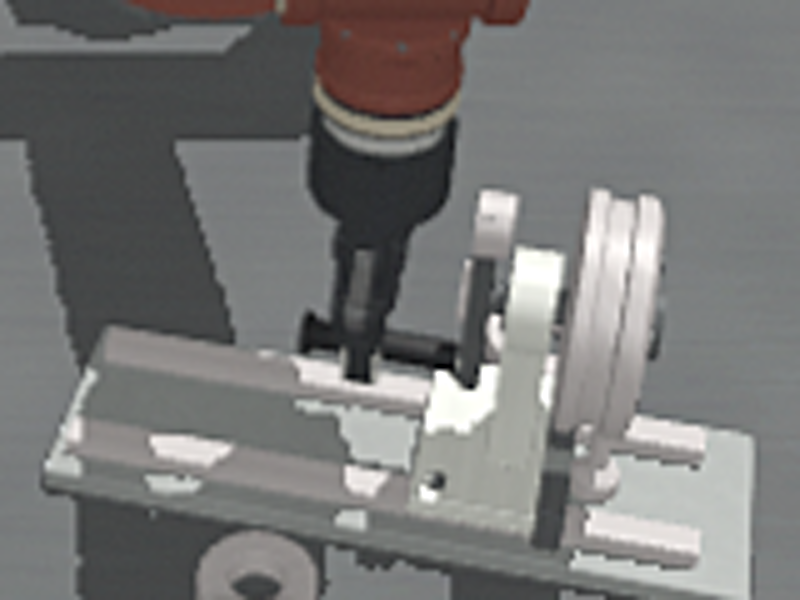

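The handle is held at the bottom of its circle (crop ~(360,340)), the carriage still rests against the stop blocks, and the gripper body clears the crank bar. I'll carry on with the turn.

```bash
python3 -m crank '[[-0.43,0,-0.04,0],[-0.43,0,-0.08,0],[-0.42,0,-0.12,0]]'|tail -1; python3 lg.py; python3 -m crank '[[-0.41,0,-0.15,0],[-0.39,0,-0.19,0],[-0.38,0,-0.22,0]]'|tail -1; python3 lg.py; python3 -m crank '[[-0.36,0,-0.25,0],[-0.33,0,-0.28,0],[-0.31,0,-0.31,0]]'|tail -1; python3 lg.py;  python3 -m crank '[[-0.28,0,-0.34,0],[-0.25,0,-0.36,0],[-0.21,0,-0.38,0]]'|tail -1; python3 lg.py
```

```text
gripper_width: 0.188
a=-163.4 r=50.7 y=0.2163 Ftan=-10.1 Frad=-0.0 Fy=-9.5  tilt=0.4
gripper_width: 0.185
a=-148.4 r=50.4 y=0.2163 Ftan=-9.6 Frad=-1.7 Fy=-7.6  tilt=0.4
gripper_width: 0.189
a=-133.4 r=50.2 y=0.2164 Ftan=-7.5 Frad=-4.3 Fy=-8.2  tilt=0.4
gripper_width: 0.19
a=-118.3 r=49.9 y=0.2165 Ftan=-7.4 Frad=-6.2 Fy=-7.1  tilt=0.4
```

```bash
python3 -m crank '[[-0.18,0,-0.4,0],[-0.15,0,-0.41,0],[-0.11,0,-0.42,0]]'|tail -1; python3 lg.py; python3 -m crank '[[-0.07,0,-0.43,0],[-0.03,0,-0.43,0],[0,0,-0.44,0]]'|tail -1; python3 lg.py; python3 -m crank '[[0.04,0,-0.43,0],[0.08,0,-0.43,0],[0.12,0,-0.42,0]]'|tail -1; python3 lg.py;  python3 -m crank '[[0.15,0,-0.41,0],[0.19,0,-0.39,0],[0.22,0,-0.38,0]]'|tail -1; python3 lg.py
```

```text
gripper_width: 0.19
a=-103.3 r=49.6 y=0.2165 Ftan=-6.3 Frad=-8.3 Fy=-7.8  tilt=0.4
gripper_width: 0.192
a=-88.5 r=49.4 y=0.2165 Ftan=-4.8 Frad=-10.9 Fy=-6.3  tilt=0.4
gripper_width: 0.188
a=-73.9 r=49.2 y=0.2165 Ftan=-3.3 Frad=-10.9 Fy=-6.5  tilt=0.3
gripper_width: 0.187
a=-59.9 r=49.0 y=0.2165 Ftan=-3.0 Frad=-10.3 Fy=-6.7  tilt=0.3
```

```bash
python3 -m crank '[[0.25,0,-0.36,0],[0.28,0,-0.33,0],[0.31,0,-0.31,0]]'|tail -1; python3 lg.py; python3 -m crank '[[0.34,0,-0.28,0],[0.36,0,-0.25,0],[0.38,0,-0.21,0]]'|tail -1; python3 lg.py; python3 -m crank '[[0.4,0,-0.18,0],[0.41,0,-0.15,0],[0.42,0,-0.11,0]]'|tail -1; python3 lg.py;  python3 -m crank '[[0.43,0,-0.07,0],[0.43,0,-0.03,0],[0.44,0,0,0]]'|tail -1; python3 lg.py
```

```text
gripper_width: 0.185
a=-45.9 r=48.9 y=0.2164 Ftan=-1.2 Frad=-6.7 Fy=-7.2  tilt=0.3
gripper_width: 0.187
a=-30.9 r=48.7 y=0.2164 Ftan=-0.3 Frad=-0.2 Fy=-8.3  tilt=0.4
gripper_width: 0.194
a=-14.6 r=48.8 y=0.2163 Ftan=-0.7 Frad=1.0 Fy=-9.0  tilt=0.4
gripper_width: 0.19
a=1.6 r=49.0 y=0.2162 Ftan=-0.7 Frad=2.1 Fy=-10.2  tilt=0.3
```

```bash
python3 -m crank '[[0.43,0,0.04,0],[0.43,0,0.08,0],[0.42,0,0.12,0]]'|tail -1; python3 lg.py; python3 -m crank '[[0.41,0,0.15,0],[0.39,0,0.19,0],[0.38,0,0.22,0]]'|tail -1; python3 lg.py
cat > fit.py <<'E'
import json,numpy as np
from scipy.optimize import least_squares
A=np.array(json.load(open("log.json")))
B=A[1:]
r=least_squares(lambda c:np.hypot(B[:,1]-c[0],B[:,3]-c[1])-c[2],[B[:,1].mean(),.145,.05])
uc,zc,rr=r.x; print("centre",r.x,"rms mm",1e3*np.sqrt(np.mean(r.fun**2)))
json.dump(list(r.x),open("c.json","w"))
a=np.arctan2(B[:,1]-uc,B[:,3]-zc); f=B[:,4]*np.cos(a)-B[:,6]*np.sin(a)
k=np.ones(len(a),bool); k[0]=False
X=np.c_[np.ones(len(a)),np.sin(a),np.cos(a)]
c,*_=np.linalg.lstsq(X[k],f[k],rcond=None)
print("D,s,c",c,"amp",np.hypot(*c[1:])," resid",(f-X@c).round(1))
# F_ext tan = -(drag + T sin(theta_heavy-from-down...)/r). heavy down at a0: resist = amp*sin(a-a0) => f=-amp sin(a-a0)
a0=np.arctan2(c[2],-c[1]); print("heavy down at a=",np.degrees(a0))
E
python3 fit.py
```

```text
gripper_width: 0.188
a=17.4 r=49.2 y=0.2161 Ftan=-2.1 Frad=3.5 Fy=-10.3  tilt=0.3
gripper_width: 0.189
a=32.8 r=49.6 y=0.2161 Ftan=-1.7 Frad=3.0 Fy=-11.4  tilt=0.3
centre [0.55074101 0.14404134 0.05002417] rms mm 0.09712274101170144
D,s,c [-5.26946553 -0.43697954  4.57617456] amp 4.596990829001217  resid [ 0.4 -0.1 -0.4 -0.4  1.2 -0.5  0.9  0.4 -0.2  0.1 -0.6 -0.7  0.6 -0.3
 -0.4 -0.   0.4 -0.3  0.6  0.8 -0.   0.1 -1.1 -0. ]
heavy down at a= 84.54535713314536
```

```bash
python3 lg.py >/dev/null; python3 -m crank '[[0.36,0,0.25,0],[0.33,0,0.28,0],[0.31,0,0.31,0]]'|tail -1; python3 lg.py; python3 -m crank '[[0.28,0,0.34,0],[0.25,0,0.36,0],[0.21,0,0.38,0]]'|tail -1; python3 lg.py;python3 -m crank '[[0.18,0,0.4,0],[0.15,0,0.41,0],[0.11,0,0.42,0],[0.07,0,0.43,0]]'|tail -1; python3 lg.py; python3 -m crank '[[0.03,0,0.43,0],[0,0,0.44,0],[-0.04,0,0.43,0]]'|tail -1; python3 lg.py; python3 -m crank '[[-0.08,0,0.43,0],[-0.12,0,0.42,0],[-0.15,0,0.41,0],[-0.19,0,0.39,0],[-0.22,0,0.38,0]]'|tail -1; python3 lg.py
echo back
python3 -m crank '[[0.22,0,-0.38,0],[0.19,0,-0.39,0],[0.15,0,-0.41,0]]'|tail -1; python3 lg.py; python3 -m crank '[[0.12,0,-0.42,0],[0.08,0,-0.43,0],[0.04,0,-0.43,0]]'|tail -1; python3 lg.py;  python3 -m crank '[[0,0,-0.44,0],[-0.03,0,-0.43,0],[-0.07,0,-0.43,0]]'|tail -1; python3 lg.py; python3 -m crank '[[-0.11,0,-0.42,0],[-0.15,0,-0.41,0],[-0.18,0,-0.4,0]]'|tail -1; python3 lg.py; python3 -m crank '[[-0.21,0,-0.38,0],[-0.25,0,-0.36,0],[-0.28,0,-0.34,0]]'|tail -1; python3 lg.py; python3 -m crank '[[-0.31,0,-0.31,0],[-0.33,0,-0.28,0],[-0.36,0,-0.25,0]]'|tail -1; python3 lg.py
```

```text
gripper_width: 0.191
a=46.6 r=50.0 y=0.2160 Ftan=-3.0 Frad=3.7 Fy=-10.5  tilt=0.4
gripper_width: 0.187
a=61.7 r=50.1 y=0.2160 Ftan=-3.6 Frad=4.0 Fy=-12.3  tilt=0.4
gripper_width: 0.189
a=81.4 r=50.1 y=0.2160 Ftan=-4.1 Frad=2.9 Fy=-11.2  tilt=0.4
gripper_width: 0.191
a=95.9 r=50.1 y=0.2160 Ftan=-6.0 Frad=3.0 Fy=-12.4  tilt=0.4
gripper_width: 0.188
a=119.6 r=50.1 y=0.2160 Ftan=-8.5 Frad=3.6 Fy=-11.4  tilt=0.6
back
gripper_width: 0.19
a=110.2 r=49.9 y=0.2159 Ftan=4.4 Frad=11.2 Fy=-9.5  tilt=0.3
gripper_width: 0.184
a=94.3 r=49.9 y=0.2159 Ftan=4.6 Frad=8.4 Fy=-10.0  tilt=0.4
gripper_width: 0.188
a=78.7 r=50.0 y=0.2160 Ftan=6.4 Frad=6.9 Fy=-9.2  tilt=0.4
gripper_width: 0.185
a=63.4 r=50.0 y=0.2160 Ftan=7.2 Frad=6.0 Fy=-9.8  tilt=0.4
gripper_width: 0.189
a=48.2 r=50.0 y=0.2160 Ftan=8.8 Frad=3.6 Fy=-9.6  tilt=0.4
gripper_width: 0.19
a=33.2 r=50.0 y=0.2161 Ftan=9.6 Frad=2.3 Fy=-8.8  tilt=0.4
```

```bash
cat > fit2.py <<'E'
import json,numpy as np
A=np.array(json.load(open("log.json"))); uc,zc,_=json.load(open("c.json"))
a=np.unwrap(np.arctan2(A[:,1]-uc,A[:,3]-zc)); f=A[:,4]*np.cos(a)-A[:,6]*np.sin(a)
d=np.sign(np.r_[0,np.diff(a)]); k=(np.abs(np.r_[0,np.diff(a)])>.1); k[1]=False
X=np.c_[d,np.sin(a),np.cos(a)]; c,*_=np.linalg.lstsq(X[k],f[k],rcond=None)
res=f-X@c; s=np.sqrt((res[k]**2).sum()/(k.sum()-3)); C=np.linalg.inv(X[k].T@X[k])*s*s
print(c,np.hypot(*c[1:]),s,"down at",np.degrees(np.arctan2(c[2],-c[1])),"+-",np.degrees(np.sqrt(C[1,1])/4.6))
E
python3 fit2.py
python3 -m crank '[[0.36,0,0.25,0],[0.33,0,0.28,0],[0.31,0,0.31,0]]'|tail -1; python3 lg.py; python3 -m crank '[[0.28,0,0.34,0],[0.25,0,0.36,0],[0.21,0,0.38,0]]'|tail -1; python3 lg.py;python3 -m crank '[[0.18,0,0.4,0],[0.15,0,0.41,0],[0.11,0,0.42,0]]'; python3 lg.py; python3 fit2.py
```

```text
[-5.37645272 -0.29159855  4.62771954] 4.636897442877916 0.5898494949244987 down at 86.39448618351499 +- 1.6367346906622675
gripper_width: 0.187
a=46.5 r=50.1 y=0.2160 Ftan=-1.8 Frad=3.6 Fy=-10.7  tilt=0.4
gripper_width: 0.189
a=61.6 r=50.1 y=0.2160 Ftan=-4.0 Frad=3.7 Fy=-11.1  tilt=0.4
time: 16.28
tool_pos: [0.6312, 0.0874, 0.1371]
tool_rot: [0.003, 0.995, -0.101, 0.001]
contact_force: [-0.5, -11.4, 4.6]
gripper_width: 0.187
a=76.5 r=50.1 y=0.2160 Ftan=-4.1 Frad=2.9 Fy=-11.2  tilt=0.4
[-5.36096504 -0.27289641  4.64444644] 4.6524568939990685 0.585368200526804 down at 86.63730527682985 +- 1.5490850789894357
```

Both directions agree: heavy side down at about 86.6°. Moving the last 10°, then settling.

```bash
python3 -m crank '[[0.07,0,0.43,0],[0.03,0,0.43,0],[0,0,0,0],[0,0,0,0],[0,0,0,0],[0,0,0,0]]'; python3 lg.py; python3 - <<'E'
from h import *; from plant import manip
print(abs(manip.state()["joint_vel"]).max())
f=manip.grab_frame("scene"); crop(f,280,440,155,275,5,"pics/s7.png")
E
```

```text
time: 16.78
tool_pos: [0.6324, 0.0871, 0.1278]
tool_rot: [0.003, 0.995, -0.101, 0.002]
contact_force: [3.5, -11.6, 0.2]
gripper_width: 0.193
a=87.2 r=50.1 y=0.2160 Ftan=0.1 Frad=5.8 Fy=-10.6  tilt=0.4
0.0016743977690264816
```

View pics/s7.png

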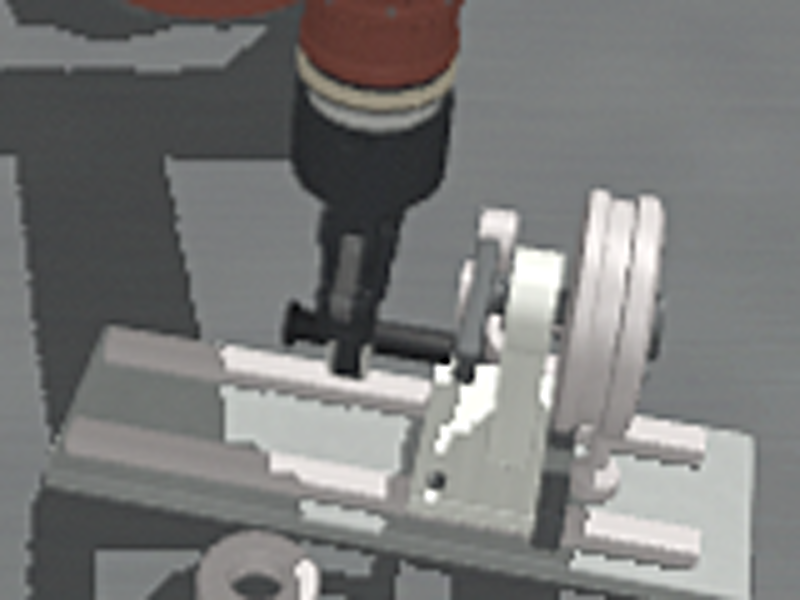

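```bash
python3 -c "
from plant import manip
print(manip.job_done())"
```

```text
the job is handed in; nothing more can be done
None
```

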